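# Hold a bench pin against its sprung stop

### The job

Pick up the wooden bench pin, lay its yellow end flat in the channel of the blue holder, and press that end gently against the sprung steel plate until the red pointer stands over the green marks, never far beyond them. Keep pressing steadily and finish while still holding it there, so that a colleague can tighten the clamp screw. Leave the other things on the bench where they are.

Things in the scene. Friction and masses are not known exactly. Their poses are not given: they have to be found in the camera images.
- pin: loose wooden slab lying flat, 150 mm long (x), 46 mm wide (y), 20 mm thick, about 0.1 kg. Its last 55 mm towards +x are painted yellow: this end goes into the holder. The -x end is slotted and slopes down to 12 mm over 35 mm. Sides parallel all along. Origin: centre of the underside; z up. Gripped across the width at x = -25 mm, the fingers stay clear of the holder
- pin_end (a point): centre of the pin's yellow end face: 75 mm from the pin's origin along its +x, 10 mm above its underside. Axes as the pin's
- holder: blue, bolted to the bench, 120 mm long (x), 96 mm wide (y). Along its middle a channel 52 mm wide, floor 30 mm above the bench, open above and at its mouth (x = -60 mm); rails beside it 46 mm high, back wall (x = 50 to 60) 60 mm high. A brass-headed clamp screw on the -y side, near the mouth, stays out of the channel. Push the pin along +x. Origin: centre of the underside, z up
- plate (a joint): travel (m) of the sprung steel plate across the channel: 0 at rest, grows as it is pushed along the holder's +x, end stop 0.026. It takes 2 N to start and 0.35 N more per mm (6.5 N at 13 mm). The red pointer on it crosses above both rails; it stands over the 10 mm long green marks on the rails' white scales from 8 to 18 mm of travel
- plate_face (a point): centre of the plate's front face (48 mm wide, 26 mm high), 40 mm above the bench; at rest it is 50 mm inside the mouth (holder x = -10 mm) and it moves with the plate. Axes as the holder's
- band: a plain brass ring lying flat, 24 mm across, 6 mm high; a bystander, leave it alone. Origin: centre of its underside
- pot: small white jar with a blue cap, 40 mm across, 32 mm high; a bystander. Origin: centre of its underside
- mallet: hammer about 230 mm long lying on the bench; a bystander. Its x axis runs along the handle towards the head
- file: dark steel hand file with a light wooden handle, 250 mm long, 16 mm high; a bystander. x axis along the blade, away from the handle
- gembox: closed red box 55 x 55 x 28 mm; a bystander. Origin: centre of its underside
- loupe: folding loupe, a steel drum 30 mm across and 24 mm high with a short black arm; a bystander. Origin: centre of the drum's underside
Mind the look-alikes: they are no part of the job. Several things look just like the pin: the one meant starts farthest to the robot's right. Of the things that look like the holder, the smaller one is meant.

How it is judged:
By the outcome, as a careful person would: the job done as asked, in the order asked, and still so for the second after the job is handed in, while the arm keeps its last pose, push and grip.
It also fails if it takes over 38 s, if anything falls off the work surface, if the arm or the gripper's body presses on something with over 40 N, if the wrist force passes 120 N, or if a joint passes its speed limit or range.

### The arm

A 7-joint arm with a two-finger parallel gripper is mounted at the origin on the work surface. World frame = base frame: x ahead of the robot, y to its left, z up, the work surface at z = 0. Lengths are in m, angles in rad, forces in N, time in s.
With the tool pointing down it reaches from about 0.425 to 1.025 m from the base axis. Payload 9.4 kg.
Tool frame: the origin (TCP) lies between the finger pads; the fingertips stand 22 mm ahead of it and the grasp point (between the pads) lies 3 mm ahead of it; z points along the fingers, x is the direction in which the jaws open and shut, and the axes are right-handed (so a half turn about z gives the same grasp; the last joint's range is limited). The gripper opens to 85 mm and grips with 20 to 120 N. Pads are 22 mm wide; open, the fingers measure 114 mm over their backs; the gripper's body (76 mm by 85 mm) begins 54 mm behind the grasp point. The pads swing forward as they close: fully open they stand 13 mm farther back than shut.
Start: joints at [1.129, 0.599, -0.003, 1.599, 0.002, 0.943, -0.08], TCP at [0.259, -0.677, 0.253] pointing down, gripper open.
Joint ranges: [-2.57, 2.57], [-0.35, 1.97], [-1.29, 1.29], [0.11, 2.56], [-1.05, 4.19], [0.11, 1.86], [-2.63, 2.63]. Speed limits (rad/s): [2.22, 2.22, 3.01, 3.01, 3.14, 3.14, 3.14].

### API

Orientations are given as a unit quaternion [w, x, y, z].
In Python, from rig import arm gives the robot as it stands.
- The arm moves only by the tool send_rows, never from a script. Its argument "increments" is a list of rows, each an object of numbers: "dx", "dy", "dz": the shift along the tool's x, y, z in m; "ax", "ay", "az": the turn, a rotation vector about the tool's x, y, z in rad; "hand": the closure, from -1 (fully open) to 1 (shut). In form: [{"dx": .., "dy": .., "dz": .., "ax": .., "ay": .., "az": .., "hand": ..}, ...]. A call has 1 to 5 rows; each row is the pose to reach, as a shift and turn from the pose commanded when the call began, along the tool's axes at that moment; what a row does not reach only later rows make up. A row lasts 1/12 s, in which the tool goes at most 41.7 mm and 7.16 degrees, less where a joint would pass 70% of its speed; a pose out of reach is approached as far as the arm can. A call with a gripper value outside its range is refused whole. The fingers move at their own pace and stop on an object; "newtons" is the grip in N (left out, the last holds). Time passes only in rows, so rows that repeat a pose let the fingers close. It gives the time, the measured TCP pose, the force and the opening at its end, in the units of the state.
- arm.state(): the state, without advancing time (a new reading comes with each control period).
- arm.camera(name): name is "scene" or "top"; returns a dict with "frame" (420x560x3 uint8, red, green, blue), "K" (3x3 intrinsics, pixels), "R" (3x3) and "t" (3): a world point X has camera coordinates R X + t. Camera axes: x right, y down, z forward; pixel columns grow to the right and rows downward; lengths in m; the calibration is good to about 2 mm. A picture is of the moment at which its call begins. There is no depth.
- arm.close_job(): hands the job in, once; it reports no verdict.
Trained networks look in a picture, given as the dict that the camera call returned (one of the last four; its "shot" number tells which), for a name from the list of things; names that differ only in an ending like _2 or _b are one class to them, and where a whole thing is asked for, a point or a joint stands for the part that bears it (a point fixed in the world has none). Each returns a list of dicts, best first, with "confidence" (0 to 1); they miss things now and then, are a little off and sometimes report something else, mostly with a low value. They report only what shows in the picture. A call takes as long as a camera call. They do not tell look-alikes from the thing itself.
- arm.recognise(name, picture): "centre" ([x, y, z] in m, in the coordinates of the camera as it stood for that picture, good to about 4 mm: the middle of the surface that is visible of it).
- arm.spot_point(name, picture): "centre" ([x, y, z] in m, in the coordinates of the camera as it stood for that picture, good to about 4 mm: a listed point, or the origin of a listed thing).
The state is a dict: "time": time; "q": joint angles; "dq": joint speeds; "joint_torque": joint torques, N m; "eef_pos": TCP position; "eef_rot": TCP orientation; "contact_force": force on the tool from outside, world axes, zero at the start; "wrist_torque": the same for the moment, N m; "opening": opening from 0.0 (shut) to 1.0 (fully open).
Only numpy, scipy, OpenCV 4.12 (cv2) and the standard library are available. Lean on these libraries where they do the work, as an engineer would, in place of code of your own. Each camera call takes 0.05 s, during which the arm holds its last target.

## Working session

There is one attempt and no reset: what is moved stays moved. The work goes in short steps, Python scripts to look and compute and a tool call to move; the robot and the scene stay as the last step left them, time stands still between calls to the robot, and variables do not carry over. Pictures are saved under pics/ and viewed, and the job is handed in when it is done.

Besides the shell and the picture viewer there is one more tool, called after "Call:" by a JSON object that holds its "api" and its "payload". send_rows: Moves the arm, as the interface text tells. Its arguments: {"type":"object","properties":{"increments":{"type":"array"},"newtons":{"type":"number"}},"required":["increments"]}

```bash
ls; mkdir -p pics; python3 - <<'E'
from rig import arm
import cv2,pickle
s=arm.state();print(s)
for n in("scene","top"):
    c=arm.camera(n);cv2.imwrite(f"pics/{n}0.png",c["frame"][:,:,::-1]);pickle.dump(c,open(f"{n}0.pkl","wb"))
    print(n,c["K"],c["R"],c["t"])
    for o in("pin","holder","pin_end","plate_face"):
        for d in arm.spot_point(o,c)[:6]:
            import numpy as np
            X=np.array(c["R"]).T@(np.array(d["centre"])-c["t"]);print(o,d["confidence"],X.round(4))
E
```

```text
pics
{'time': 0.0, 'q': array([ 1.1293145 ,  0.60010909, -0.00255963,  1.60014139,  0.00180806,
        0.94288001, -0.07980891]), 'dq': array([ 0.00039847,  0.00012079,  0.00010378,  0.00022428,  0.00024567,
       -0.00147046, -0.0005177 ]), 'joint_torque': array([-5.79755615e-04, -7.76451731e+01,  1.56471457e+00, -2.58007550e+01,
        1.23515481e-02,  8.96000653e-03,  1.13193201e-07]), 'eef_pos': array([ 0.25847907, -0.67688883,  0.25242416]), 'eef_rot': array([-3.76650534e-04,  8.23652870e-01, -5.67093785e-01, -6.69085543e-04]), 'contact_force': array([-0.50636991,  0.18973551, -0.23455161]), 'wrist_torque': array([ 0.01809645, -0.06221278,  0.03999901]), 'opening': 0.9988685004401091}
scene [[380.95522278   0.         275.85938688]
 [  0.         380.95522278 204.02593614]
 [  0.           0.           1.        ]] [[-0.62646736  0.7792747  -0.01641896]
 [ 0.5501091   0.42711916 -0.71759961]
 [-0.55219437 -0.45858496 -0.69626232]] [ 0.37539887 -0.28446058  1.23989921]
pin 0.72 [ 0.4233 -0.0949 -0.0015]
pin 0.61 [ 0.6176 -0.2192  0.0051]
holder 0.87 [0.37   0.3292 0.0022]
holder 0.81 [0.5469 0.1472 0.0033]
pin_end 0.8 [ 0.4489 -0.0268  0.0113]
pin_end 0.73 [ 0.6786 -0.265   0.0072]
plate_face 0.92 [0.358  0.3279 0.0525]
plate_face 0.84 [0.5411 0.1435 0.0385]
top [[429.68115003   0.         278.70117955]
 [  0.         429.68115003 206.8136875 ]
 [  0.           0.           1.        ]] [[-0.02372935 -0.99971368 -0.00307812]
 [-0.99783018  0.02387357 -0.06135951]
 [ 0.06141543  0.00161542 -0.99811098]] [0.00791331 0.57861554 1.09220551]
pin 0.9 [ 0.4213 -0.1001  0.0023]
pin 0.84 [ 0.6177 -0.2181  0.0029]
holder 0.83 [0.3703 0.3293 0.0022]
holder 0.66 [0.5477 0.1431 0.0035]
holder 0.49 [ 0.6802 -0.0083  0.0038]
holder 0.35 [0.539  0.1452 0.0401]
pin_end 0.62 [ 0.449  -0.0277  0.0047]
plate_face 0.81 [0.3571 0.3285 0.0531]
plate_face 0.58 [0.5353 0.1445 0.0384]
```

View pics/scene0.png

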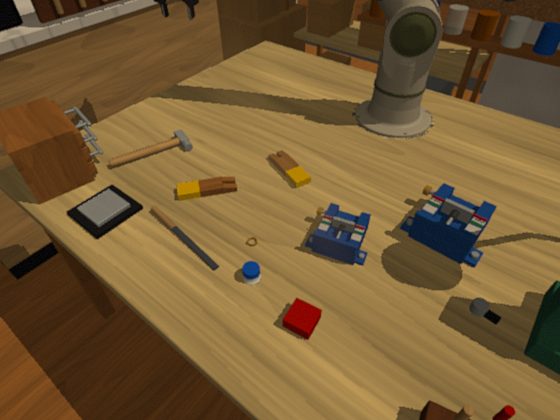

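View pics/top0.png

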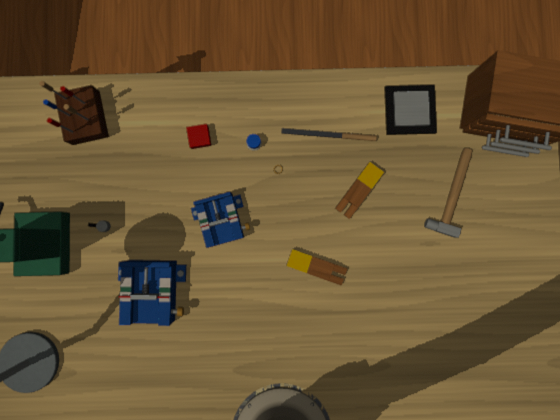

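```bash
python3 - <<'E'
import cv2,numpy as np
a=cv2.imread("pics/top0.png");b=cv2.imread("pics/scene0.png")
h=cv2.resize(a[180:256,180:256],(400,400),interpolation=cv2.INTER_CUBIC)
p=cv2.resize(a[150:226,324:400],(400,400),interpolation=cv2.INTER_CUBIC)
cv2.imwrite("pics/z1.png",np.hstack([h,p]))
h=cv2.resize(b[195:271,300:376],(400,400),interpolation=cv2.INTER_CUBIC)
p=cv2.resize(b[150:226,168:244],(400,400),interpolation=cv2.INTER_CUBIC)
cv2.imwrite("pics/z2.png",np.hstack([h,p]))
E
```

```text
(no output)
```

View pics/z1.png

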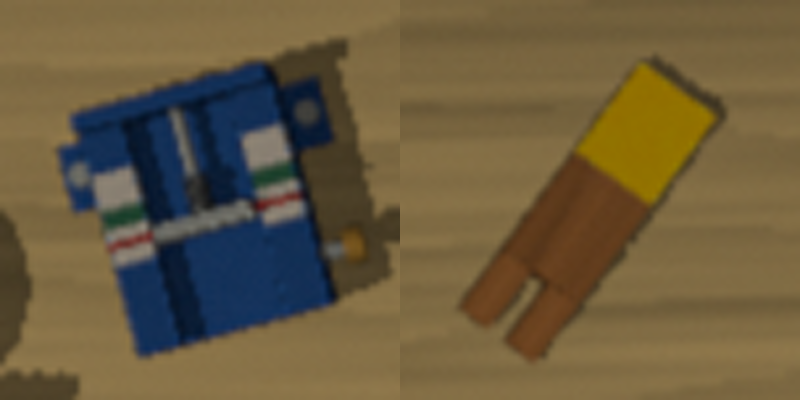

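View pics/z2.png

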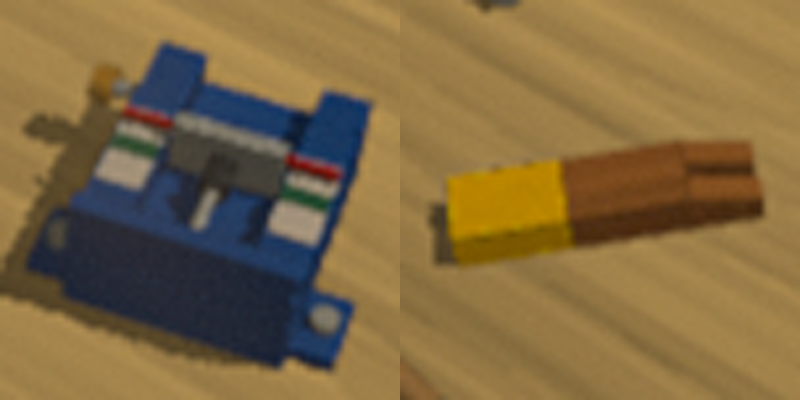

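```bash
cat > h.py <<'E'
import numpy as np,cv2,pickle
from scipy.optimize import least_squares
def proj(c,X):
    p=np.asarray(X)@np.array(c["R"]).T+c["t"];q=p@np.array(c["K"]).T;return q[:,:2]/q[:,2:]
def back(c,uv,z):
    uv=np.atleast_2d(uv);d=np.c_[uv,np.ones(len(uv))]@np.linalg.inv(c["K"]).T@np.array(c["R"]);o=-np.array(c["R"]).T@c["t"]
    return o+d*((z-o[2])/d[:,2])[:,None]
def place(p,L):
    L=np.atleast_2d(L);c,s=np.cos(p[2]),np.sin(p[2]);return np.c_[p[0]+c*L[:,0]-s*L[:,1],p[1]+s*L[:,0]+c*L[:,1],L[:,2]]
def fit(obs,p0):
    f=lambda p:np.concatenate([(proj(c,place(p,[l for l,_ in o]))-[u for _,u in o]).ravel() for c,o in obs])
    r=least_squares(f,p0,loss='soft_l1');return r.x,f(r.x).reshape(-1,2)
E
python3 - <<'E'
from h import *
t=pickle.load(open("top0.pkl","rb"));s=pickle.load(open("scene0.pkl","rb"))
S=76/400
T=lambda ox,oy:(lambda x,y:((x+.5)*S-.5+ox,(y+.5)*S-.5+oy))
th=T(180,180);tp=T(324,150);sh=T(300,195);sp=T(168,150)
H_t=[((-.06,.048,.046),th(137,356)),((-.06,-.048,.046),th(337,300)),((.06,.048,.06),th(72,115)),((.06,-.048,.06),th(266,64))]
H_s=[((.06,-.048,.06),sh(68,210)),((.06,.048,.06),sh(312,277)),((-.06,-.048,.046),sh(165,42)),((-.06,.048,.046),sh(370,100))]
for o in([(t,H_t)],[(s,H_s)],[(t,H_t),(s,H_s)]):
    p,r=fit(o,[.545,.144,.27]);print("holder",p.round(4),np.degrees(p[2]).round(2),r.round(1).tolist())
P_t=[((.075,.023,.02),tp(245,60)),((.075,-.023,.02),tp(323,115)),((.02,.023,.02),tp(174,152)),((.02,-.023,.02),tp(252,206)),((-.075,.023,.012),tp(58,308)),((-.075,-.023,.012),tp(135,362))]
P_s=[((.075,.023,.02),sp(58,234)),((.075,-.023,.02),sp(46,178)),((.02,.023,.02),sp(172,210)),((.02,-.023,.02),sp(160,160)),((-.075,.023,.012),sp(363,192)),((-.075,-.023,.012),sp(351,143))]
for o in([(t,P_t)],[(s,P_s)],[(t,P_t),(s,P_s)]):
    p,r=fit(o,[.617,-.22,-.6]);print("pin",p.round(4),np.degrees(p[2]).round(2),r.round(1).tolist())
m=cv2.inRange(cv2.cvtColor(t["frame"],cv2.COLOR_RGB2HSV),(20,200,100),(32,255,255))
n,l,st,ce=cv2.connectedComponentsWithStats(m)
for i in range(1,n):
    if st[i,4]>80:
        b=cv2.minAreaRect(np.argwhere(l==i)[:,::-1].astype(np.float32));X=back(t,cv2.boxPoints(b),.02);print(st[i],X[:,:2].round(4).tolist(),back(t,[b[0]],.02).round(4))
E
```

```text
holder [0.5488 0.1459 0.245 ] 14.04 [[0.6, 0.4], [-0.4, 0.8], [-0.3, -0.3], [0.1, -0.9]]
holder [0.5482 0.1485 0.2763] 15.83 [[0.9, -0.2], [-0.6, 0.5], [-1.1, -0.1], [0.7, -0.2]]
holder [0.5486 0.1472 0.2589] 14.83 [[0.5, 0.6], [-0.6, 0.6], [-1.1, 0.1], [-0.8, -0.9], [-0.0, -0.8], [-1.9, 0.4], [-1.1, -0.4], [0.5, 0.0]]
pin [ 0.6179 -0.2164 -0.6675] -38.24 [[-0.4, 0.3], [-0.8, 0.4], [0.6, -0.3], [0.1, 0.1], [0.4, -0.4], [0.1, -0.1]]
pin [ 0.6149 -0.2165 -0.6412] -36.74 [[-0.6, 0.6], [0.5, -0.4], [-0.3, 1.2], [0.0, -0.7], [0.6, 0.3], [-0.2, -1.3]]
pin [ 0.6169 -0.216  -0.6629] -37.98 [[-0.7, 0.6], [-1.1, 0.7], [0.4, 0.1], [-0.0, 0.4], [0.3, 0.1], [0.0, 0.4], [-1.3, 0.7], [0.2, -0.3], [-1.0, 1.6], [-0.2, -0.3], [0.1, 1.2], [-0.3, -0.5]]
[358 162  26  27 378] [[0.6479, -0.2099], [0.6913, -0.2444], [0.6626, -0.2802], [0.6193, -0.2456]] [[ 0.6552 -0.245   0.02  ]]
[287 249  25  24 387] [[0.4279, -0.0211], [0.4704, -0.0376], [0.4507, -0.0891], [0.4083, -0.0726]] [[ 0.4393 -0.0551  0.02  ]]
```

```bash
cat > go.py <<'E'
import sys,numpy as np
from rig import arm
from scipy.spatial.transform import Rotation as R
def inc(x,y,z,jaw):
    s=arm.state();q=s["eef_rot"];A=R.from_quat([q[1],q[2],q[3],q[0]])
    j=np.radians(jaw);B=R.from_matrix(np.c_[[np.cos(j),np.sin(j),0],[np.sin(j),-np.cos(j),0],[0,0,-1]])
    d=A.inv().apply(np.array([x,y,z])-s["eef_pos"]);r=(A.inv()*B).as_rotvec()
    print("t",round(s["time"],2),"pos",s["eef_pos"].round(4),"F",s["contact_force"].round(1),"open",round(s["opening"],3),"jaw",round(np.degrees(np.arctan2(*A.as_matrix()[1::-1,0])),2),"tilt",A.as_matrix()[:,2].round(4));print("d",d.round(4),"r",r.round(4))
if __name__=="__main__": inc(*map(float,sys.argv[1:]))
E
python3 go.py .5974 -.2015 .12 -128.2
```

```text
t 0.5 pos [ 0.2586 -0.6773  0.2532] F [ 0.6 -0.4  0. ] open 0.999 jaw -69.1 tilt [-1.e-04  0.e+00 -1.e+00]
d [-0.3236 -0.4862  0.1332] r [1.0000e-04 0.0000e+00 1.0315e+00]
```

Call:
{"api": "send_rows", "payload": {"increments": [{"dx": -0.021,"dy": -0.032,"dz": 0.005,"az": 0.1},{"dx": -0.043,"dy": -0.064,"dz": 0.01,"az": 0.2},{"dx": -0.064,"dy": -0.096,"dz": 0.015,"az": 0.3},{"dx": -0.086,"dy": -0.128,"dz": 0.02,"az": 0.4},{"dx": -0.107,"dy": -0.16,"dz": 0.025,"az": 0.5}]}}

```text
validation failed for argument at $.in...
```

```bash
python3 go.py .5974 -.2015 .12 -128.2
```

```text
t 0.5 pos [ 0.2586 -0.6773  0.2532] F [ 0.6 -0.4  0. ] open 0.999 jaw -69.1 tilt [-1.e-04  0.e+00 -1.e+00]
d [-0.3236 -0.4862  0.1332] r [1.0000e-04 0.0000e+00 1.0315e+00]
```

Rows likely need every field.

Call:
{"api": "send_rows", "payload": {"increments": [{"dx": -0.021,"dy": -0.032,"dz": 0.005,"ax": 0,"ay": 0,"az": 0.1,"hand": -1},{"dx": -0.043,"dy": -0.064,"dz": 0.01,"ax": 0,"ay": 0,"az": 0.2,"hand": -1},{"dx": -0.064,"dy": -0.096,"dz": 0.015,"ax": 0,"ay": 0,"az": 0.3,"hand": -1},{"dx": -0.086,"dy": -0.128,"dz": 0.02,"ax": 0,"ay": 0,"az": 0.4,"hand": -1},{"dx": -0.107,"dy": -0.16,"dz": 0.025,"ax": 0,"ay": 0,"az": 0.5,"hand": -1}]}}

```text
time: 0.92
eef_pos: [0.3706, -0.5188, 0.2282]
eef_rot: [0.0, -0.656, 0.755, -0.0]
contact_force: [0.2, -0.2, -0.4]
opening: 0.999
```

```bash
python3 go.py .5974 -.2015 .12 -128.2
```

```text
t 0.92 pos [ 0.3706 -0.5188  0.2282] F [ 0.2 -0.2 -0.4] open 0.999 jaw -98.06 tilt [ 3.e-04 -2.e-04 -1.e+00]
d [-0.346  -0.1801  0.1082] r [-4.00e-04 -1.00e-04  5.26e-01]
```

Call:
{"api": "send_rows", "payload": {"increments": [{"dx": -0.035,"dy": -0.018,"dz": 0.008,"ax": 0,"ay": 0,"az": 0.1,"hand": -1},{"dx": -0.07,"dy": -0.036,"dz": 0.016,"ax": 0,"ay": 0,"az": 0.2,"hand": -1},{"dx": -0.105,"dy": -0.054,"dz": 0.024,"ax": 0,"ay": 0,"az": 0.3,"hand": -1},{"dx": -0.14,"dy": -0.072,"dz": 0.032,"ax": 0,"ay": 0,"az": 0.4,"hand": -1},{"dx": -0.175,"dy": -0.09,"dz": 0.04,"ax": 0,"ay": 0,"az": 0.5,"hand": -1}]}}

```text
time: 1.33
eef_pos: [0.4836, -0.3574, 0.1882]
eef_rot: [0.0, -0.449, 0.894, -0.0]
contact_force: [1.0, -0.7, 0.5]
opening: 0.996
```

```bash
python3 go.py .5974 -.2015 .12 -128.2
```

```text
t 1.33 pos [ 0.4836 -0.3574  0.1882] F [ 1.  -0.7  0.5] open 0.996 jaw -126.69 tilt [ 5.e-04 -4.e-04 -1.e+00]
d [-0.193   0.002   0.0682] r [-0.0006  0.      0.0264]
```

Call:
{"api": "send_rows", "payload": {"increments": [{"dx": -0.04,"dy": 0,"dz": 0.01,"ax": 0,"ay": 0,"az": 0.013,"hand": -1},{"dx": -0.08,"dy": 0.001,"dz": 0.02,"ax": 0,"ay": 0,"az": 0.026,"hand": -1},{"dx": -0.118,"dy": 0.001,"dz": 0.03,"ax": 0,"ay": 0,"az": 0.026,"hand": -1},{"dx": -0.156,"dy": 0.002,"dz": 0.04,"ax": 0,"ay": 0,"az": 0.026,"hand": -1},{"dx": -0.193,"dy": 0.002,"dz": 0.045,"ax": 0,"ay": 0,"az": 0.026,"hand": -1}]}}

```text
time: 1.75
eef_pos: [0.5963, -0.2002, 0.1422]
eef_rot: [-0.0, -0.44, 0.898, 0.0]
contact_force: [-0.1, -0.1, 0.6]
opening: 1.003
```

```bash
python3 go.py .5974 -.2015 .021 -128.2; python3 - <<'E'
from rig import arm
import cv2
for n in("top","scene"):
    c=arm.camera(n);f=c["frame"][:,:,::-1]
    r=f[130:250,300:440] if n=="top" else f[90:210,140:280]
    cv2.imwrite(f"pics/{n}1.png",cv2.resize(r,(560,480),interpolation=cv2.INTER_CUBIC))
E
```

```text
t 1.75 pos [ 0.5963 -0.2002  0.1422] F [-0.1 -0.1  0.6] open 1.003 jaw -127.84 tilt [-9.e-04  4.e-04 -1.e+00]
d [ 0.0004 -0.0018  0.1212] r [ 0.001  -0.0002  0.0062]
```

View pics/top1.png

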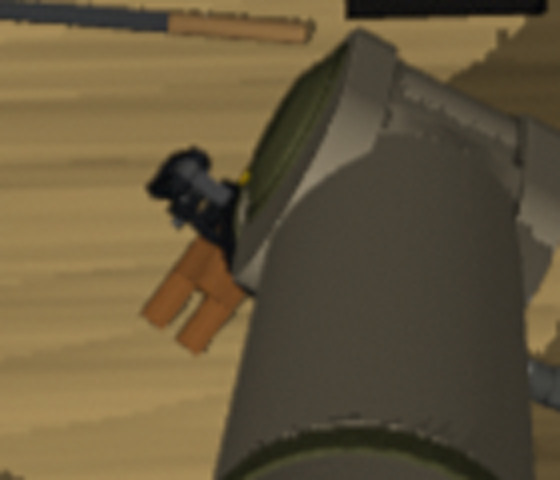

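View pics/scene1.png

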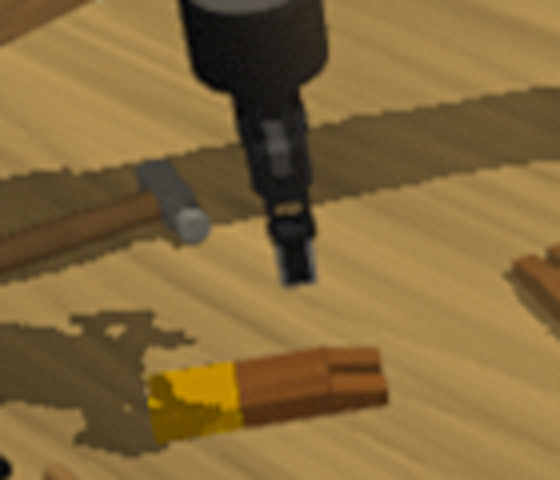

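Call:
{"api": "send_rows", "payload": {"increments": [{"dx": 0,"dy": -0.001,"dz": 0.03,"ax": 0.001,"ay": 0,"az": 0.006,"hand": -1},{"dx": 0,"dy": -0.002,"dz": 0.06,"ax": 0.001,"ay": 0,"az": 0.006,"hand": -1},{"dx": 0,"dy": -0.002,"dz": 0.085,"ax": 0.001,"ay": 0,"az": 0.006,"hand": -1},{"dx": 0,"dy": -0.002,"dz": 0.105,"ax": 0.001,"ay": 0,"az": 0.006,"hand": -1},{"dx": 0,"dy": -0.002,"dz": 0.119,"ax": 0.001,"ay": 0,"az": 0.006,"hand": -1}]}}

```text
time: 2.27
eef_pos: [0.5965, -0.2038, 0.0224]
eef_rot: [-0.0, -0.437, 0.9, 0.0]
contact_force: [-0.1, -0.4, 0.1]
opening: 0.999
```

```bash
python3 go.py .5974 -.2015 .023 -128.2; python3 - <<'E'
from rig import arm
import cv2
for n in("scene",):
    c=arm.camera(n);f=c["frame"][:,:,::-1]
    r=f[110:230,140:280]
    cv2.imwrite(f"pics/{n}2.png",cv2.resize(r,(560,480),interpolation=cv2.INTER_CUBIC))
E
```

```text
t 2.27 pos [ 0.5965 -0.2038  0.0224] F [-0.1 -0.4  0.1] open 0.999 jaw -128.23 tilt [-8.e-04 -3.e-04 -1.e+00]
d [-0.0024  0.0007 -0.0006] r [ 0.0004 -0.0007 -0.0006]
```

View pics/scene2.png

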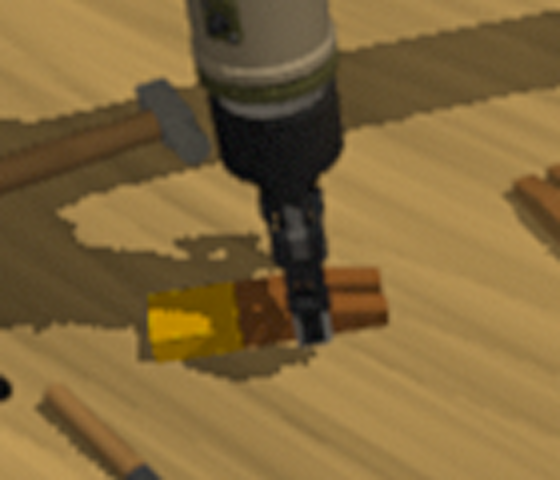

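Call:
{"api": "send_rows", "payload": {"increments": [{"dx": -0.002,"dy": 0,"dz": 0,"ax": 0,"ay": 0,"az": 0,"hand": -0.3},{"dx": -0.002,"dy": 0,"dz": 0,"ax": 0,"ay": 0,"az": 0,"hand": 0},{"dx": -0.002,"dy": 0,"dz": 0,"ax": 0,"ay": 0,"az": 0,"hand": 0.3},{"dx": -0.002,"dy": 0,"dz": 0,"ax": 0,"ay": 0,"az": 0,"hand": 1},{"dx": -0.002,"dy": 0,"dz": 0,"ax": 0,"ay": 0,"az": 0,"hand": 1}], "newtons": 50}}

```text
time: 2.73
eef_pos: [0.5993, -0.2024, 0.0259]
eef_rot: [0.001, -0.437, 0.9, -0.001]
contact_force: [-0.6, 0.0, 7.8]
opening: 0.523
```

Call:
{"api": "send_rows", "payload": {"increments": [{"dx": 0,"dy": 0,"dz": 0,"ax": 0,"ay": 0,"az": 0,"hand": 1},{"dx": 0,"dy": 0,"dz": 0,"ax": 0,"ay": 0,"az": 0,"hand": 1},{"dx": 0,"dy": 0,"dz": 0,"ax": 0,"ay": 0,"az": 0,"hand": 1},{"dx": 0,"dy": 0,"dz": 0,"ax": 0,"ay": 0,"az": 0,"hand": 1}]}}

```text
time: 3.07
eef_pos: [0.5993, -0.2024, 0.026]
eef_rot: [0.001, -0.437, 0.9, -0.001]
contact_force: [-1.1, -0.1, 6.3]
opening: 0.522
```

Call:
{"api": "send_rows", "payload": {"increments": [{"dx": 0,"dy": 0,"dz": -0.01,"ax": 0,"ay": 0,"az": 0,"hand": 1},{"dx": 0,"dy": 0,"dz": -0.03,"ax": 0,"ay": 0,"az": 0,"hand": 1},{"dx": 0,"dy": 0,"dz": -0.055,"ax": 0,"ay": 0,"az": 0,"hand": 1},{"dx": 0,"dy": 0,"dz": -0.085,"ax": 0,"ay": 0,"az": 0,"hand": 1},{"dx": 0,"dy": 0,"dz": -0.115,"ax": 0,"ay": 0,"az": 0,"hand": 1}]}}

```text
time: 3.48
eef_pos: [0.5979, -0.2019, 0.1412]
eef_rot: [0.0, -0.437, 0.9, -0.0]
contact_force: [0.1, -0.5, -1.4]
opening: 0.527
```

```bash
python3 go.py .438 .118 .137 -75.1; python3 - <<'E'
from rig import arm
import cv2
for n in("scene",):
    c=arm.camera(n);f=c["frame"][:,:,::-1]
    r=f[70:190,140:280]
    cv2.imwrite(f"pics/{n}3.png",cv2.resize(r,(560,480),interpolation=cv2.INTER_CUBIC))
E
```

```text
t 3.48 pos [ 0.5979 -0.2019  0.1412] F [ 0.1 -0.5 -1.4] open 0.527 jaw -128.24 tilt [ 4.e-04 -5.e-04 -1.e+00]
d [-0.1523  0.3236  0.004 ] r [-5.000e-04 -4.000e-04 -9.274e-01]
```

View pics/scene3.png

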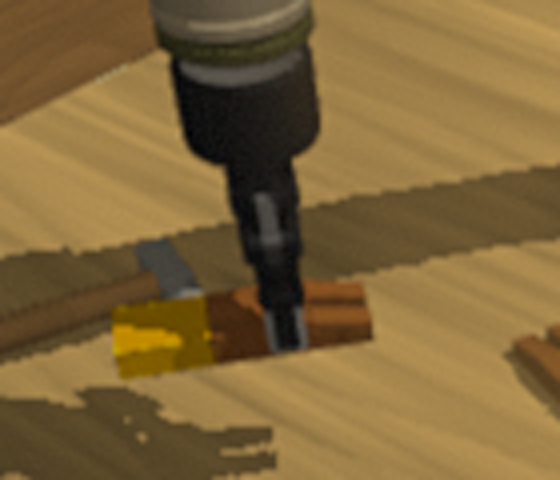

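Call:
{"api": "send_rows", "payload": {"increments": [{"dx": -0.01,"dy": 0.023,"dz": 0,"ax": 0,"ay": 0,"az": -0.06,"hand": 1},{"dx": -0.02,"dy": 0.046,"dz": 0,"ax": 0,"ay": 0,"az": -0.12,"hand": 1},{"dx": -0.03,"dy": 0.069,"dz": 0,"ax": 0,"ay": 0,"az": -0.18,"hand": 1},{"dx": -0.04,"dy": 0.092,"dz": 0,"ax": 0,"ay": 0,"az": -0.25,"hand": 1},{"dx": -0.05,"dy": 0.115,"dz": 0,"ax": 0,"ay": 0,"az": -0.32,"hand": 1}]}}

```text
time: 3.95
eef_pos: [0.5383, -0.0907, 0.1401]
eef_rot: [0.001, -0.576, 0.818, -0.001]
contact_force: [-0.7, 0.2, -0.4]
opening: 0.526
```

```bash
python3 go.py .427 .115 .137 -75.1
```

```text
t 3.95 pos [ 0.5383 -0.0907  0.1401] F [-0.7  0.2 -0.4] open 0.526 jaw -109.71 tilt [ 1.9e-03 -7.0e-04 -1.0e+00]
d [-0.1561  0.1742  0.0028] r [-2.00e-03 -6.00e-04 -6.04e-01]
```

Call:
{"api": "send_rows", "payload": {"increments": [{"dx": -0.022,"dy": 0.025,"dz": 0,"ax": 0,"ay": 0,"az": -0.07,"hand": 1},{"dx": -0.044,"dy": 0.05,"dz": 0,"ax": 0,"ay": 0,"az": -0.14,"hand": 1},{"dx": -0.066,"dy": 0.075,"dz": 0,"ax": 0,"ay": 0,"az": -0.22,"hand": 1},{"dx": -0.088,"dy": 0.1,"dz": 0,"ax": 0,"ay": 0,"az": -0.3,"hand": 1},{"dx": -0.11,"dy": 0.123,"dz": 0,"ax": 0,"ay": 0,"az": -0.38,"hand": 1}]}}

```text
time: 4.37
eef_pos: [0.4596, 0.0548, 0.1398]
eef_rot: [-0.0, 0.72, -0.694, 0.001]
contact_force: [-0.0, 0.9, -0.6]
opening: 0.529
```

```bash
python3 go.py .427 .115 .137 -75.1
```

```text
t 4.37 pos [0.4596 0.0548 0.1398] F [-0.   0.9 -0.6] open 0.529 jaw -87.91 tilt [ 1.6e-03 -3.0e-04 -1.0e+00]
d [-0.0613  0.0303  0.0028] r [-0.0015 -0.0006 -0.2235]
```

Call:
{"api": "send_rows", "payload": {"increments": [{"dx": -0.015,"dy": 0.008,"dz": 0,"ax": 0,"ay": 0,"az": -0.06,"hand": 1},{"dx": -0.03,"dy": 0.015,"dz": 0,"ax": 0,"ay": 0,"az": -0.12,"hand": 1},{"dx": -0.045,"dy": 0.022,"dz": 0.001,"ax": -0.001,"ay": 0,"az": -0.18,"hand": 1},{"dx": -0.061,"dy": 0.03,"dz": 0.003,"ax": -0.001,"ay": 0,"az": -0.223,"hand": 1},{"dx": -0.061,"dy": 0.03,"dz": 0.003,"ax": -0.001,"ay": 0,"az": -0.223,"hand": 1}]}}

```text
time: 4.78
eef_pos: [0.4274, 0.1163, 0.1364]
eef_rot: [-0.0, 0.793, -0.609, -0.0]
contact_force: [-0.3, -0.2, -1.4]
opening: 0.521
```

```bash
python3 go.py .427 .115 .137 -75.1; python3 - <<'E'
from h import *
from rig import arm
Z=[]
for n in("top","scene"):
    c=arm.camera(n);f=c["frame"][:,:,::-1];pickle.dump(c,open(f"{n}4.pkl","wb"))
    r=f[170:290,170:270] if n=="top" else f[140:260,290:390]
    Z.append(cv2.resize(r,(400,480),interpolation=cv2.INTER_CUBIC))
    for o in("pin_end","plate_face","holder","pin"):
        for d in arm.spot_point(o,c)[:4]:
            X=np.array(c["R"]).T@(np.array(d["centre"])-c["t"])
            print(n,o,d["confidence"],X.round(4))
cv2.imwrite("pics/z4.png",np.hstack(Z))
E
```

```text
t 4.78 pos [0.4274 0.1163 0.1364] F [-0.3 -0.2 -1.4] open 0.521 jaw -74.98 tilt [-3.e-04  4.e-04 -1.e+00]
d [ 0.0012  0.0007 -0.0006] r [0.0002 0.0005 0.002 ]
top pin_end 0.95 [ 0.4477 -0.0297  0.0077]
top pin_end 0.89 [0.5209 0.1463 0.1195]
top plate_face 0.55 [0.5466 0.146  0.0047]
top plate_face 0.51 [0.5362 0.1421 0.0416]
top holder 0.94 [0.5474 0.1437 0.0024]
top holder 0.84 [0.368 0.328 0.004]
top pin 0.79 [ 4.223e-01 -1.004e-01 -1.000e-04]
top pin 0.65 [0.4495 0.1257 0.1127]
scene pin_end 0.66 [0.5278 0.1374 0.1168]
scene pin_end 0.59 [ 0.451  -0.0293  0.0099]
scene plate_face 0.87 [0.3592 0.3266 0.0525]
scene plate_face 0.71 [0.5408 0.1434 0.0395]
scene plate_face 0.42 [0.5252 0.1376 0.1172]
scene holder 0.97 [0.3703 0.3334 0.0039]
scene holder 0.62 [0.5467 0.1463 0.0012]
scene pin 0.75 [ 0.6794 -0.0047 -0.0019]
scene pin 0.65 [ 0.4211 -0.0965 -0.0012]
scene pin 0.64 [0.4513 0.1163 0.1135]
```

View pics/z4.png

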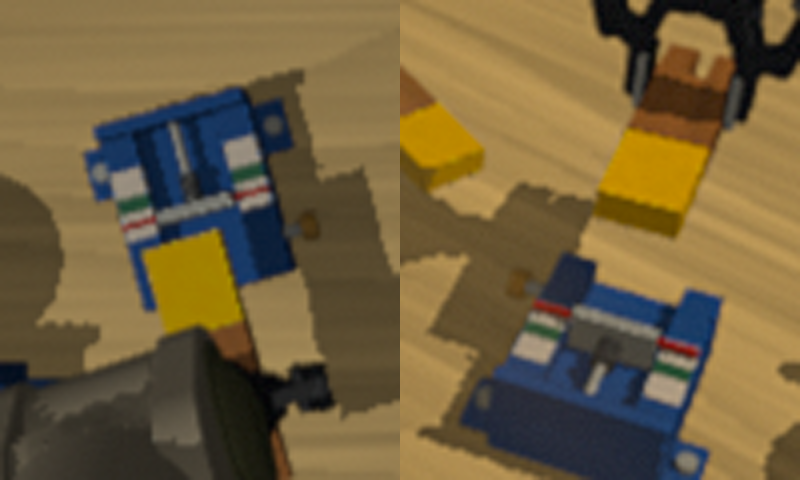

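```bash
python3 - <<'E'
from h import *
for n,(x,y) in(("top",(185,185)),("scene",(312,185))):
    c=pickle.load(open(f"{n}4.pkl","rb"));f=c["frame"][:,:,::-1]
    r=cv2.resize(f[y:y+75,x:x+75],(600,600),interpolation=cv2.INTER_LINEAR)
    cv2.imwrite(f"pics/h_{n}.png",r)
    m=cv2.inRange(cv2.cvtColor(c["frame"],cv2.COLOR_RGB2HSV),(20,200,60),(32,255,255))
    k,l,st,ce=cv2.connectedComponentsWithStats(m)
    for i in range(1,k):
        if st[i,4]>60:
            b=cv2.minAreaRect(np.argwhere(l==i)[:,::-1].astype(np.float32))
            print(n,st[i],cv2.boxPoints(b).round(1).tolist(),back(c,cv2.boxPoints(b),.1304)[:,:2].round(4).tolist())
    # predicted
    ja=np.radians(-74.98+90);u=np.array([np.cos(ja),np.sin(ja)]);v=np.array([-u[1],u[0]])
    P=[np.r_[np.array([.4274,.1163])+u*a+v*b,.1304] for a,b in((.0985,.023),(.0985,-.023),(.0435,-.023),(.0435,.023))]
    print("pred",np.round(P,4)[:,:2].tolist(),proj(c,P).round(1).tolist())
E
```

```text
top [206 228  25  25 438] [[205.5, 232.3000030517578], [224.60000610351562, 227.10000610351562], [230.89999389648438, 249.8000030517578], [211.89999389648438, 255.10000610351562]] [[0.5166, 0.1646], [0.5278, 0.1203], [0.475, 0.1066], [0.4639, 0.1507]]
top [287 250  25  23 385] [[286.1000061035156, 265.5], [292.1000061035156, 248.60000610351562], [312.3999938964844, 255.89999389648438], [306.3999938964844, 272.70001220703125]] [[0.4361, -0.0199], [0.4744, -0.0347], [0.4567, -0.081], [0.4185, -0.0661]]
pred [[0.5166, 0.164], [0.5285, 0.1196], [0.4754, 0.1054], [0.4635, 0.1498]] [[205.8, 232.4], [224.9, 226.7], [231.4, 249.6], [212.2, 255.3]]
scene [285 166  26  22 346] [[282.5, 173.5], [294.5, 161.5], [312.0, 179.0], [300.0, 191.0]] [[0.5681, -0.0036], [0.5177, -0.0083], [0.5438, 0.0583], [0.5907, 0.0606]]
scene [338 172  30  27 532] [[337.3999938964844, 192.8000030517578], [345.20001220703125, 169.39999389648438], [367.3999938964844, 176.8000030517578], [359.6000061035156, 200.1999969482422]] [[0.5478, 0.125], [0.472, 0.0976], [0.4646, 0.1487], [0.5393, 0.1724]]
pred [[0.5166, 0.164], [0.5285, 0.1196], [0.4754, 0.1054], [0.4635, 0.1498]] [[361.6, 192.5], [340.1, 186.8], [347.5, 171.5], [368.1, 176.7]]
```

View pics/h_top.png

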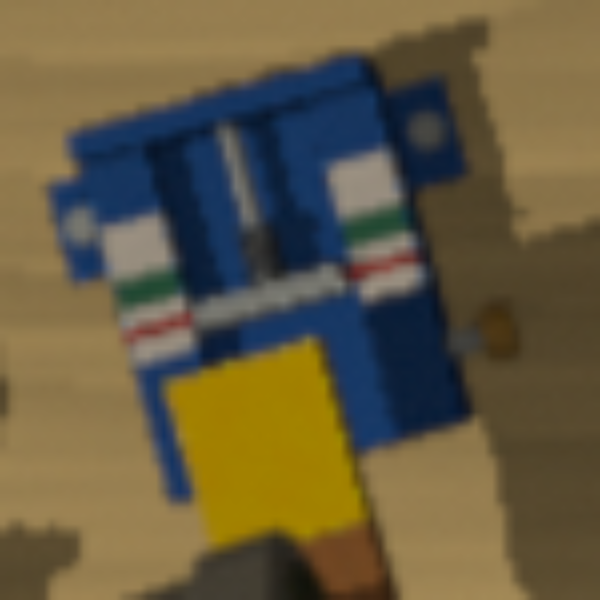

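View pics/h_scene.png

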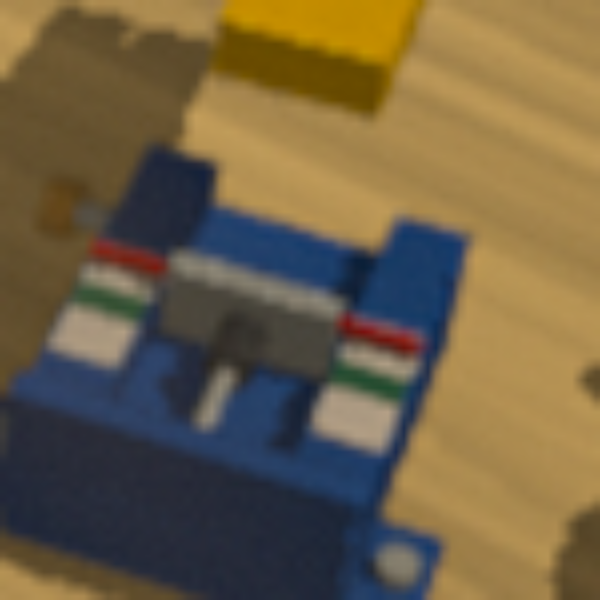

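```bash
python3 - <<'E'
from h import *
t=pickle.load(open("top4.pkl","rb"));s=pickle.load(open("scene4.pkl","rb"))
T=lambda ox,oy:(lambda x,y:((x+.5)/8-.5+ox,(y+.5)/8-.5+oy))
a=T(185,185);b=T(312,185)
Ht=[((-.06,.048,.046),a(178,502)),((-.06,-.048,.046),a(471,412)),((.06,.048,.06),a(68,133)),((.06,-.048,.06),a(365,54)),((-.01,.024,.053),a(197,328)),((-.01,-.024,.053),a(347,290))]
Hs=[((-.06,-.048,.046),b(154,146)),((-.06,-.026,.046),b(216,162)),((-.06,.026,.046),b(400,218)),((-.06,.048,.046),b(469,236)),((-.01,-.024,.053),b(168,252)),((-.01,.024,.053),b(345,298))]
for o in([(t,Ht)],[(s,Hs)],[(t,Ht),(s,Hs)]):
    p,r=fit(o,[.545,.144,.27]);print("holder",p.round(4),np.degrees(p[2]).round(2),r.round(1).tolist())
    c,q=np.cos(p[2]),np.sin(p[2]);d=np.array([.4274,.1163])-p[:2];print("tcp in holder",(c*d[0]+q*d[1]).round(4),(-q*d[0]+c*d[1]).round(4))
E
```

```text
holder [0.5492 0.1461 0.2531] 14.5 [[-0.4, 0.2], [-0.1, 1.0], [-0.3, -0.0], [-0.3, -0.7], [0.7, 0.1], [0.5, -0.4]]
tcp in holder -0.1254 0.0017
holder [0.5485 0.1462 0.2331] 13.35 [[-0.5, -1.0], [0.7, -0.3], [-0.5, -0.7], [0.4, -0.1], [0.6, 0.8], [-0.6, 1.6]]
tcp in holder -0.1248 -0.0011
holder [0.5488 0.1464 0.2442] 13.99 [[-0.8, 0.3], [-0.4, 1.3], [-0.3, -0.1], [-0.2, -0.4], [0.5, 0.2], [0.4, -0.2], [-0.9, -0.8], [0.4, -0.2], [-0.7, -0.7], [0.2, -0.2], [0.5, 0.9], [-0.6, 1.6]]
tcp in holder -0.1251 0.0001
```

```bash
python3 go.py .428 .1146 .082 -75.5
```

```text
t 5.28 pos [0.4289 0.1132 0.136 ] F [ 0.7  1.  -0.8] open 0.527 jaw -75.4 tilt [-2.e-04 -9.e-04 -1.e+00]
d [-0.0016  0.0005  0.054 ] r [ 0.0004 -0.0008  0.0017]
```

Call:
{"api": "send_rows", "payload": {"increments": [{"dx": -0.001,"dy": 0,"dz": 0.015,"ax": 0,"ay": 0,"az": 0.002,"hand": 1},{"dx": -0.001,"dy": 0,"dz": 0.03,"ax": 0,"ay": 0,"az": 0.002,"hand": 1},{"dx": -0.001,"dy": 0,"dz": 0.045,"ax": 0,"ay": 0,"az": 0.002,"hand": 1},{"dx": -0.001,"dy": 0,"dz": 0.054,"ax": 0,"ay": 0,"az": 0.002,"hand": 1},{"dx": -0.001,"dy": 0,"dz": 0.054,"ax": 0,"ay": 0,"az": 0.002,"hand": 1}]}}

```text
time: 5.7
eef_pos: [0.428, 0.1143, 0.0805]
eef_rot: [0.001, 0.791, -0.612, -0.001]
contact_force: [0.7, -0.1, -0.5]
opening: 0.523
```

```bash
cat > look.py <<'E'
import sys
from h import *
from rig import arm
k=sys.argv[1]
for i in range(2):
    s=arm.state();print(s["time"].__round__(2),s["eef_pos"].round(4),s["contact_force"].round(1),s["eef_rot"].round(4))
    for n,(x,y) in(("top",(185,185)),("scene",(312,170))):
        if i: continue
        c=arm.camera(n);f=c["frame"][:,:,::-1];pickle.dump(c,open(f"{n}{k}.pkl","wb"))
        cv2.imwrite(f"pics/{n}{k}.png",cv2.resize(f[y:y+75,x:x+75],(600,600),interpolation=cv2.INTER_LINEAR))
E
python3 look.py 5
```

```text
5.7 [0.428  0.1143 0.0805] [ 0.7 -0.1 -0.5] [ 1.400e-03  7.908e-01 -6.121e-01 -5.000e-04]
5.8 [0.4283 0.1144 0.0818] [-0.6  0.5 -0.2] [ 9.000e-04  7.908e-01 -6.121e-01 -1.000e-04]
```

View pics/top5.png

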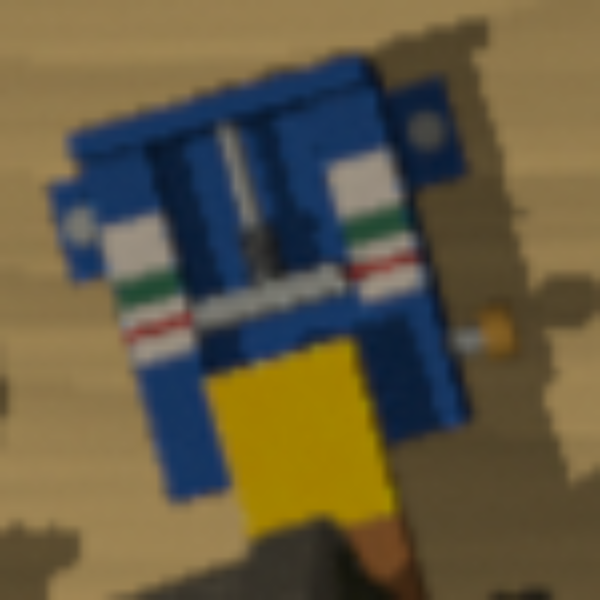

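View pics/scene5.png

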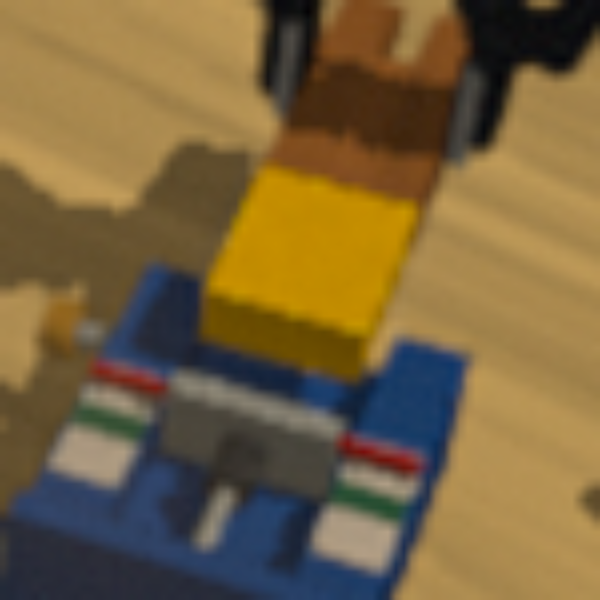

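```bash
python3 - <<'E'
from h import *
t=pickle.load(open("top5.pkl","rb"));s=pickle.load(open("scene5.pkl","rb"))
T=lambda ox,oy:(lambda x,y:((x+.5)/8-.5+ox,(y+.5)/8-.5+oy))
a=T(185,185);b=T(312,170);z=.0757
# pin frame: origin at pin centre, yellow only
Pt=[((.075,.023,z),a(203,379)),((.075,-.023,z),a(356,339)),((.02,.023,z),a(247,536)),((.02,-.023,z),a(398,510-0))][:3]
Ps=[((.075,-.023,z),b(206,293)),((.075,.023,z),b(370,335)),((.02,.023,z),b(420,204)),((.02,-.023,z),b(265,166)),((.075,.023,z-.02),b(360,380)),((.075,-.023,z-.02),b(203,340))]
Ht=[((-.06,.048,.046),a(178,502)),((-.06,-.048,.046),a(471,412)),((.06,.048,.06),a(68,133)),((.06,-.048,.06),a(365,54)),((-.01,.024,.053),a(197,328)),((-.01,-.024,.053),a(347,290))]
o=120
Hs=[((-.06,-.048,.046),b(154,146+o)),((-.06,.026,.046),b(400,218+o)),((-.06,.048,.046),b(469,236+o)),((-.01,-.024,.053),b(168,252+o)),((-.01,.024,.053),b(345,298+o))]
for n,ho,po in(("top",[(t,Ht)],[(t,Pt)]),("scene",[(s,Hs)],[(s,Ps)]),("both",[(t,Ht),(s,Hs)],[(t,Pt),(s,Ps)])):
    h,r1=fit(ho,[.548,.146,.25]);p,r2=fit(po,[.45,.12,.25])
    print(n,h.round(4),p.round(4),r2.round(1).tolist())
    e=place(p,(.075,0,0))[0,:2];m=place(p,(.04,0,0))[0,:2];c,q=np.cos(h[2]),np.sin(h[2])
    for w in(e,m):
        d=w-h[:2];print("  in holder",(c*d[0]+q*d[1]).round(4),(-q*d[0]+c*d[1]).round(4))
    print("  yaw diff",np.degrees(p[2]-h[2]).round(2))
E
```

```text
top [0.5492 0.1461 0.2531] [0.4511 0.124  0.2114] [[0.4, -0.8], [-0.4, -0.2], [-0.0, 1.6]]
  in holder -0.0255 0.0001
  in holder -0.0605 0.0015
  yaw diff -2.39
scene [0.548  0.1458 0.2219] [0.451  0.1217 0.273 ] [[0.2, -0.5], [0.2, -0.2], [0.0, 0.2], [-0.3, -0.1], [0.2, 0.6], [-0.3, -0.0]]
  in holder -0.0251 0.0017
  in holder -0.06 -0.0001
  yaw diff 2.93
both [0.5487 0.1465 0.2421] [0.451  0.1226 0.2547] [[-0.2, -0.1], [-1.2, -0.2], [0.3, 2.1], [-0.1, -0.6], [-0.2, -0.0], [0.1, 0.5], [-0.1, -0.1], [-0.1, 0.7], [-0.5, -0.1]]
  in holder -0.0256 0.0012
  in holder -0.0606 0.0007
  yaw diff 0.73
```

Call:
{"api": "send_rows", "payload": {"increments": [{"dx": 0.0005,"dy": 0,"dz": 0.005,"ax": 0,"ay": 0,"az": 0,"hand": 1},{"dx": 0.0005,"dy": 0,"dz": 0.01,"ax": 0,"ay": 0,"az": 0,"hand": 1},{"dx": 0.0005,"dy": 0,"dz": 0.014,"ax": 0,"ay": 0,"az": 0,"hand": 1},{"dx": 0.0005,"dy": 0,"dz": 0.018,"ax": 0,"ay": 0,"az": 0,"hand": 1},{"dx": 0.0005,"dy": 0,"dz": 0.022,"ax": 0,"ay": 0,"az": 0,"hand": 1}]}}

```text
time: 6.22
eef_pos: [0.4286, 0.1142, 0.0597]
eef_rot: [0.0, 0.791, -0.612, 0.0]
contact_force: [0.2, -0.7, -1.1]
opening: 0.529
```

```bash
python3 look.py 6
```

```text
6.22 [0.4286 0.1142 0.0597] [ 0.2 -0.7 -1.1] [ 3.000e-04  7.909e-01 -6.119e-01  2.000e-04]
6.32 [0.4283 0.1141 0.0593] [-0.4  0.1 -1.2] [ 7.000e-04  7.909e-01 -6.119e-01 -1.000e-04]
```

View pics/scene6.png

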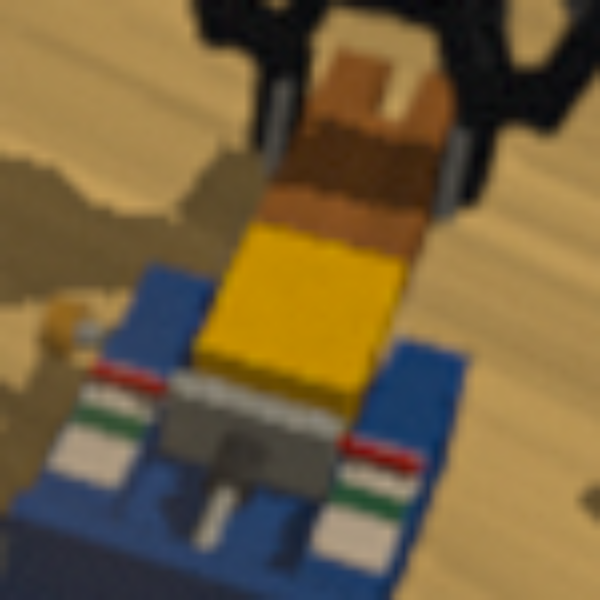

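View pics/top6.png

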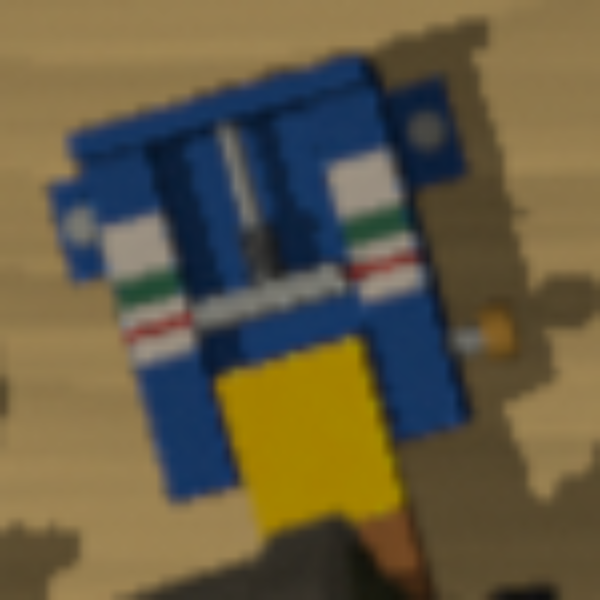

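Call:
{"api": "send_rows", "payload": {"increments": [{"dx": 0,"dy": 0,"dz": 0.001,"ax": 0,"ay": 0,"az": 0,"hand": 1},{"dx": 0,"dy": 0,"dz": 0.002,"ax": 0,"ay": 0,"az": 0,"hand": 1},{"dx": 0,"dy": 0,"dz": 0.003,"ax": 0,"ay": 0,"az": 0,"hand": 1},{"dx": 0,"dy": 0,"dz": 0.004,"ax": 0,"ay": 0,"az": 0,"hand": 1},{"dx": 0,"dy": 0,"dz": 0.004,"ax": 0,"ay": 0,"az": 0,"hand": 1}]}}

```text
time: 6.73
eef_pos: [0.4286, 0.1141, 0.0559]
eef_rot: [0.0, 0.791, -0.612, 0.0]
contact_force: [0.4, -1.0, 0.8]
opening: 0.523
```

```bash
python3 go.py .438 .1168 .056 -75.5
```

```text
t 6.73 pos [0.4286 0.1141 0.0559] F [ 0.4 -1.   0.8] open 0.523 jaw -75.46 tilt [-1.e-04 -7.e-04 -1.e+00]
d [-0.0002 -0.0098 -0.0001] r [ 0.0003 -0.0007  0.0007]
```

Call:
{"api": "send_rows", "payload": {"increments": [{"dx": 0,"dy": 0,"dz": 0.001,"ax": 0,"ay": 0,"az": 0,"hand": 1},{"dx": 0,"dy": 0,"dz": 0.002,"ax": 0,"ay": 0,"az": 0,"hand": 1},{"dx": 0,"dy": 0,"dz": 0.002,"ax": 0,"ay": 0,"az": 0,"hand": 1}]}}

```text
time: 6.98
eef_pos: [0.4282, 0.114, 0.0541]
eef_rot: [0.0, 0.791, -0.612, 0.0]
contact_force: [-2.0, -0.3, 6.3]
opening: 0.519
```

```bash
python3 look.py 7
```

```text
6.98 [0.4282 0.114  0.0541] [-2.  -0.3  6.3] [ 4.000e-04  7.910e-01 -6.119e-01  1.000e-04]
7.08 [0.4283 0.1141 0.0542] [-2.2 -0.4  6.4] [ 4.000e-04  7.910e-01 -6.119e-01  1.000e-04]
```

View pics/scene7.png

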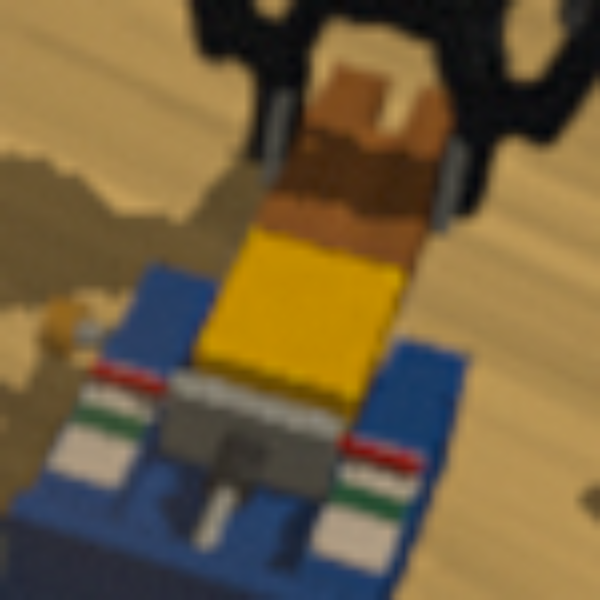

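Call:
{"api": "send_rows", "payload": {"increments": [{"dx": 0,"dy": -0.003,"dz": -0.001,"ax": 0,"ay": 0,"az": 0,"hand": 1},{"dx": 0,"dy": -0.006,"dz": -0.001,"ax": 0,"ay": 0,"az": 0,"hand": 1},{"dx": 0,"dy": -0.009,"dz": -0.001,"ax": 0,"ay": 0,"az": 0,"hand": 1},{"dx": 0,"dy": -0.012,"dz": -0.001,"ax": 0,"ay": 0,"az": 0,"hand": 1},{"dx": 0,"dy": -0.014,"dz": -0.001,"ax": 0,"ay": 0,"az": 0,"hand": 1}]}}

```text
time: 7.5
eef_pos: [0.4422, 0.1176, 0.0549]
eef_rot: [0.001, 0.791, -0.612, 0.0]
contact_force: [-5.2, -1.0, 4.7]
opening: 0.529
```

```bash
python3 look.py 8
```

```text
7.5 [0.4422 0.1176 0.0549] [-5.2 -1.   4.7] [ 6.000e-04  7.909e-01 -6.119e-01  0.000e+00]
7.6 [0.4425 0.1177 0.0549] [-2.4 -0.   4.1] [ 2.000e-04  7.909e-01 -6.120e-01  3.000e-04]
```

View pics/top8.png

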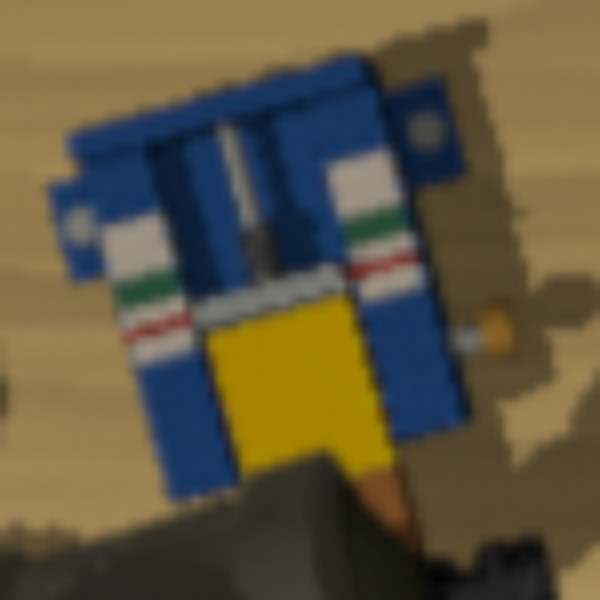

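Call:
{"api": "send_rows", "payload": {"increments": [{"dx": 0,"dy": -0.002,"dz": 0,"ax": 0,"ay": 0,"az": 0,"hand": 1},{"dx": 0,"dy": -0.004,"dz": 0,"ax": 0,"ay": 0,"az": 0,"hand": 1},{"dx": 0,"dy": -0.006,"dz": 0,"ax": 0,"ay": 0,"az": 0,"hand": 1},{"dx": 0,"dy": -0.008,"dz": 0,"ax": 0,"ay": 0,"az": 0,"hand": 1},{"dx": 0,"dy": -0.01,"dz": 0,"ax": 0,"ay": 0,"az": 0,"hand": 1}]}}

```text
time: 8.02
eef_pos: [0.4475, 0.1189, 0.0548]
eef_rot: [0.004, 0.791, -0.612, -0.002]
contact_force: [-14.8, -3.8, 15.0]
opening: 0.521
```

```bash
python3 look.py 9
```

```text
8.02 [0.4475 0.1189 0.0548] [-14.8  -3.8  15. ] [ 0.0038  0.791  -0.6118 -0.0023]
8.12 [0.4477 0.1189 0.0549] [-12.5  -2.7  13.3] [ 0.0036  0.791  -0.6118 -0.0022]
```

View pics/top9.png

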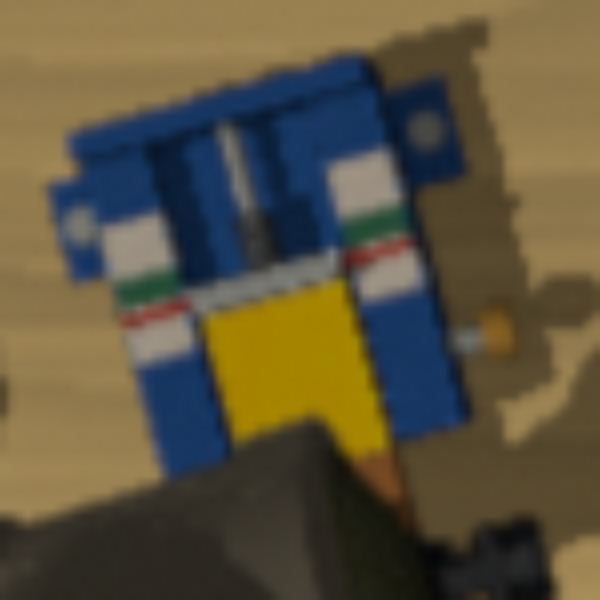

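View pics/scene9.png

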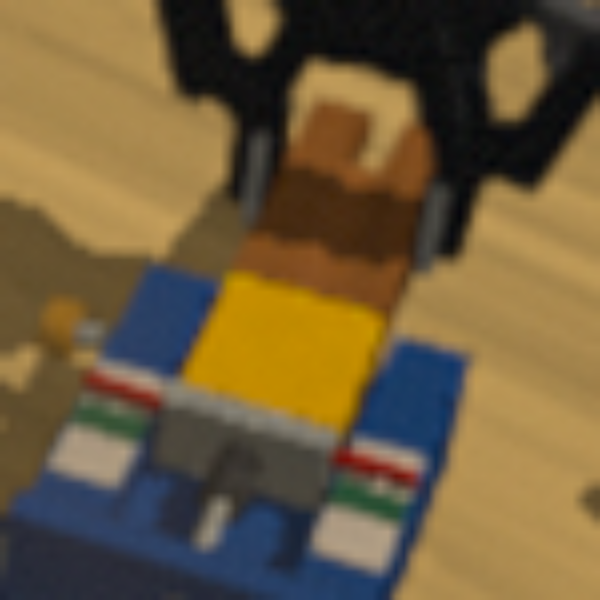

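Call:
{"api": "send_rows", "payload": {"increments": [{"dx": 0,"dy": 0,"dz": -0.001,"ax": 0,"ay": 0,"az": 0,"hand": 1},{"dx": 0,"dy": 0,"dz": -0.002,"ax": 0,"ay": 0,"az": 0,"hand": 1},{"dx": 0,"dy": -0.001,"dz": -0.002,"ax": 0,"ay": 0,"az": 0,"hand": 1},{"dx": 0,"dy": -0.002,"dz": -0.002,"ax": 0,"ay": 0,"az": 0,"hand": 1},{"dx": 0,"dy": -0.002,"dz": -0.002,"ax": 0,"ay": 0,"az": 0,"hand": 1}]}}

```text
time: 8.53
eef_pos: [0.453, 0.1204, 0.0565]
eef_rot: [0.001, 0.791, -0.612, -0.0]
contact_force: [-4.7, -1.5, -2.6]
opening: 0.523
```

```bash
python3 look.py 10; python3 go.py .46 .122 .055 -75.5
```

```text
8.53 [0.453  0.1204 0.0565] [-4.7 -1.5 -2.6] [ 1.300e-03  7.909e-01 -6.120e-01 -5.000e-04]
8.63 [0.4529 0.1204 0.0565] [-4.4 -1.6 -2.4] [ 1.300e-03  7.909e-01 -6.120e-01 -5.000e-04]
t 8.63 pos [0.4529 0.1204 0.0565] F [-4.4 -1.6 -2.4] open 0.527 jaw -75.46 tilt [-0.0024 -0.0015 -1.    ]
d [ 0.0002 -0.0073  0.0015] r [ 0.0027 -0.0009  0.0006]
```

View pics/scene10.png

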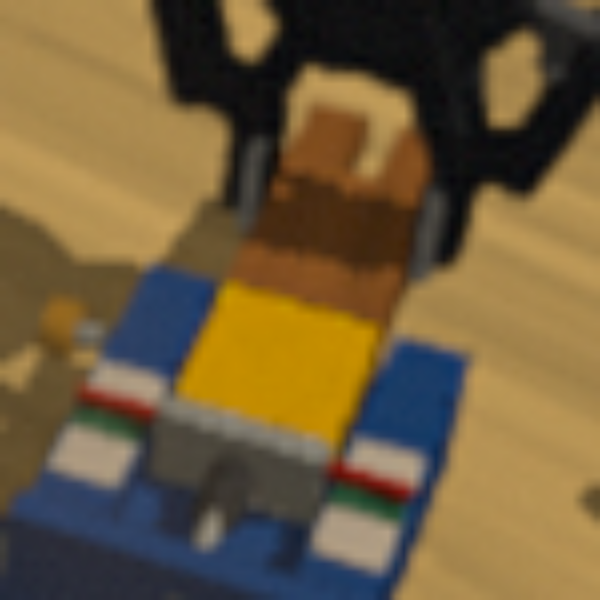

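Call:
{"api": "send_rows", "payload": {"increments": [{"dx": 0,"dy": -0.001,"dz": 0,"ax": 0,"ay": 0,"az": 0,"hand": 1},{"dx": 0,"dy": -0.003,"dz": 0,"ax": 0,"ay": 0,"az": 0,"hand": 1},{"dx": 0,"dy": -0.005,"dz": 0.0005,"ax": 0,"ay": 0,"az": 0,"hand": 1},{"dx": 0,"dy": -0.006,"dz": 0.001,"ax": 0,"ay": 0,"az": 0,"hand": 1},{"dx": 0,"dy": -0.006,"dz": 0.0015,"ax": 0.002,"ay": 0,"az": 0,"hand": 1}]}}

```text
time: 9.05
eef_pos: [0.4582, 0.1217, 0.0553]
eef_rot: [0.001, 0.791, -0.612, -0.0]
contact_force: [-9.1, -1.9, 11.0]
opening: 0.523
```

```bash
python3 look.py 11; python3 go.py .46 .122 .055 -75.5
```

```text
9.05 [0.4582 0.1217 0.0553] [-9.1 -1.9 11. ] [ 9.000e-04  7.908e-01 -6.120e-01 -2.000e-04]
9.15 [0.4582 0.1217 0.0553] [-7.4 -2.1  5.5] [ 7.000e-04  7.908e-01 -6.120e-01 -1.000e-04]
t 9.15 pos [0.4582 0.1217 0.0553] F [-7.4 -2.1  5.5] open 0.523 jaw -75.47 tilt [-0.001  -0.0011 -1.    ]
d [ 0.0002 -0.0019  0.0003] r [ 0.0012 -0.0008  0.0005]
```

View pics/scene11.png

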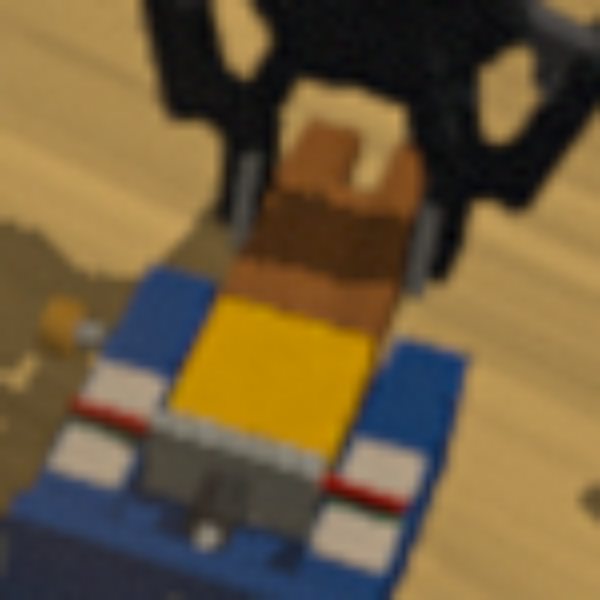

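View pics/top11.png

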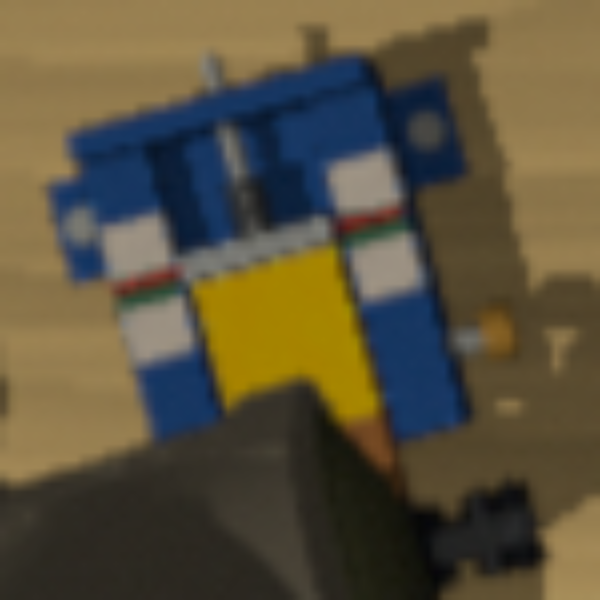

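Call:
{"api": "send_rows", "payload": {"increments": [{"dx": 0,"dy": 0.0005,"dz": 0,"ax": 0,"ay": 0,"az": 0,"hand": 1},{"dx": 0,"dy": 0.001,"dz": 0,"ax": 0,"ay": 0,"az": 0,"hand": 1},{"dx": 0,"dy": 0.001,"dz": 0,"ax": 0,"ay": 0,"az": 0,"hand": 1},{"dx": 0,"dy": 0.001,"dz": 0,"ax": 0,"ay": 0,"az": 0,"hand": 1},{"dx": 0,"dy": 0.001,"dz": 0,"ax": 0,"ay": 0,"az": 0,"hand": 1}]}}

```text
time: 9.57
eef_pos: [0.4581, 0.1217, 0.0554]
eef_rot: [0.0, 0.791, -0.612, 0.0]
contact_force: [-5.9, -1.5, 3.4]
opening: 0.522
```

```bash
python3 look.py 12; python3 - <<'E'
from h import *
def red(c):
    m=cv2.inRange(cv2.cvtColor(c["frame"],cv2.COLOR_RGB2HSV),(0,120,60),(6,255,255))|cv2.inRange(cv2.cvtColor(c["frame"],cv2.COLOR_RGB2HSV),(170,110,60),(180,255,255))
    return m
def grn(c): return cv2.inRange(cv2.cvtColor(c["frame"],cv2.COLOR_RGB2HSV),(45,90,30),(90,255,255))
H=np.array([.549,.146,.2531])
for k in("0","10","11","12"):
  for n,(x,y,w) in(("top",(185,185,75)),("scene",(312,195,75))):
    c=pickle.load(open(f"{n}{k}.pkl","rb"))
    for nm,f in(("red",red),("green",grn)):
        m=f(c);q=np.zeros_like(m);q[y:y+w,x:x+w]=m[y:y+w,x:x+w]
        kk,l,st,ce=cv2.connectedComponentsWithStats(q)
        out=[]
        for i in range(1,kk):
            if st[i,4]>=6:
                z=.052 if nm=="red" else .0465
                d=back(c,[ce[i]],z)[0,:2]-H[:2];out.append(((np.cos(H[2])*d[0]+np.sin(H[2])*d[1])*1e3,(-np.sin(H[2])*d[0]+np.cos(H[2])*d[1])*1e3,st[i,4]))
        print(k,n,nm,np.round(out,1).tolist())
E
```

```text
9.57 [0.4581 0.1217 0.0554] [-5.9 -1.5  3.4] [ 1.000e-04  7.908e-01 -6.121e-01  4.000e-04]
9.67 [0.4581 0.1217 0.0554] [-5.7 -1.9  3.2] [ 1.000e-04  7.908e-01 -6.121e-01  4.000e-04]
0 top red [[-6.1, -33.8, 10.0], [-5.8, 36.1, 9.0]]
0 top green [[6.6, -36.6, 19.0], [7.2, 37.1, 18.0]]
0 scene red [[-7.4, -34.7, 17.0], [-6.8, 36.5, 24.0]]
0 scene green [[6.3, -35.0, 6.0], [6.2, 37.9, 15.0]]
10 top red [[4.1, -33.7, 12.0], [4.4, 37.7, 10.0]]
10 top green []
10 scene red [[3.4, -33.0, 12.0], [3.9, 36.8, 19.0]]
10 scene green [[6.4, 36.6, 16.0]]
11 top red [[9.3, -33.7, 9.0], [9.5, 37.8, 8.0]]
11 top green []
11 scene red [[8.5, -34.1, 12.0], [9.4, 36.0, 22.0]]
11 scene green []
12 top red [[9.3, -33.7, 9.0], [9.6, 37.7, 9.0]]
12 top green []
12 scene red [[8.8, -34.3, 14.0], [9.0, 36.7, 21.0]]
12 scene green []
```

View pics/scene12.png

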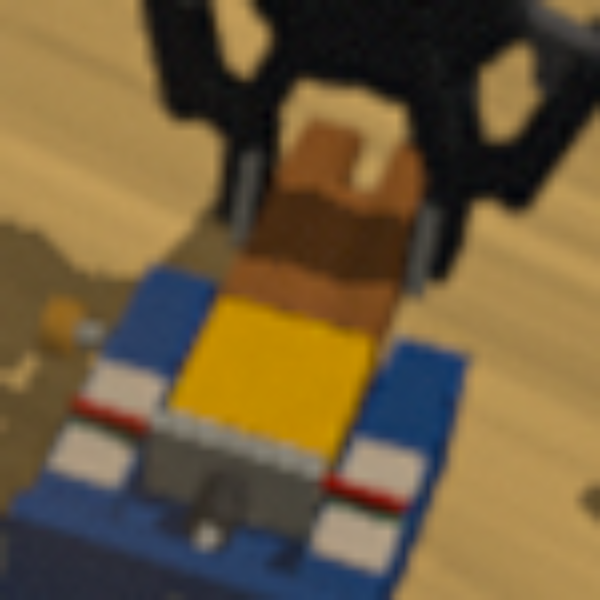

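Call:
{"api": "send_rows", "payload": {"increments": [{"dx": 0,"dy": 0.001,"dz": 0,"ax": 0,"ay": 0,"az": 0,"hand": 1},{"dx": 0,"dy": 0.002,"dz": 0,"ax": 0,"ay": 0,"az": 0,"hand": 1},{"dx": 0,"dy": 0.002,"dz": 0,"ax": 0,"ay": 0,"az": 0,"hand": 1},{"dx": 0,"dy": 0.002,"dz": 0,"ax": 0,"ay": 0,"az": 0,"hand": 1},{"dx": 0,"dy": 0.002,"dz": 0,"ax": 0,"ay": 0,"az": 0,"hand": 1}]}}

```text
time: 10.08
eef_pos: [0.4562, 0.1212, 0.0554]
eef_rot: [-0.0, 0.791, -0.612, 0.001]
contact_force: [-5.9, -1.3, 2.7]
opening: 0.527
```

```bash
python3 look.py 13; cat > red.py <<'E'
import sys
from h import *
H=np.array([.549,.146,.2531])
for n,(x,y,w),r0 in(("top",(185,185,75),-5.95),("scene",(312,195,75),-7.1)):
    c=pickle.load(open(f"{n}{sys.argv[1]}.pkl","rb"));h=cv2.cvtColor(c["frame"],cv2.COLOR_RGB2HSV)
    m=cv2.inRange(h,(0,120,60),(6,255,255))|cv2.inRange(h,(170,110,60),(180,255,255))
    q=np.zeros_like(m);q[y:y+w,x:x+w]=m[y:y+w,x:x+w];kk,l,st,ce=cv2.connectedComponentsWithStats(q)
    for i in range(1,kk):
        if st[i,4]>=6:
            d=back(c,[ce[i]],.052)[0,:2]-H[:2];print(n,"travel mm",round((np.cos(H[2])*d[0]+np.sin(H[2])*d[1])*1e3-r0,1))
E
python3 red.py 13
```

```text
10.08 [0.4562 0.1212 0.0554] [-5.9 -1.3  2.7] [-1.000e-04  7.909e-01 -6.120e-01  5.000e-04]
10.18 [0.4562 0.1212 0.0554] [-5.5 -1.5  2.2] [-1.000e-04  7.908e-01 -6.120e-01  5.000e-04]
top travel mm 13.1
top travel mm 13.7
scene travel mm 13.4
scene travel mm 14.2
```

Call:
{"api": "send_rows", "payload": {"increments": [{"dx": 0,"dy": 0,"dz": 0,"ax": 0,"ay": 0,"az": 0,"hand": 1},{"dx": 0,"dy": 0,"dz": 0,"ax": 0,"ay": 0,"az": 0,"hand": 1},{"dx": 0,"dy": 0,"dz": 0,"ax": 0,"ay": 0,"az": 0,"hand": 1},{"dx": 0,"dy": 0,"dz": 0,"ax": 0,"ay": 0,"az": 0,"hand": 1},{"dx": 0,"dy": 0,"dz": 0,"ax": 0,"ay": 0,"az": 0,"hand": 1}]}}

```text
time: 10.6
eef_pos: [0.4562, 0.1212, 0.0553]
eef_rot: [-0.0, 0.791, -0.612, 0.001]
contact_force: [-5.0, -1.8, 3.0]
opening: 0.528
```

Call:
{"api": "send_rows", "payload": {"increments": [{"dx": 0,"dy": 0,"dz": 0,"ax": 0,"ay": 0,"az": 0,"hand": 1},{"dx": 0,"dy": 0,"dz": 0,"ax": 0,"ay": 0,"az": 0,"hand": 1},{"dx": 0,"dy": 0,"dz": 0,"ax": 0,"ay": 0,"az": 0,"hand": 1},{"dx": 0,"dy": 0,"dz": 0,"ax": 0,"ay": 0,"az": 0,"hand": 1},{"dx": 0,"dy": 0,"dz": 0,"ax": 0,"ay": 0,"az": 0,"hand": 1}]}}

```text
time: 11.02
eef_pos: [0.4562, 0.1212, 0.0553]
eef_rot: [-0.0, 0.791, -0.612, 0.001]
contact_force: [-6.5, -1.2, 2.5]
opening: 0.523
```

```bash
python3 look.py 14; python3 red.py 14; python3 - <<'E'
from h import *
s=pickle.load(open("scene14.pkl","rb"));cv2.imwrite("pics/full14.png",s["frame"][:,:,::-1])
T=lambda x,y:((x+.5)/8-.5+312,(y+.5)/8-.5+170)
E
```

```text
11.02 [0.4562 0.1212 0.0553] [-6.5 -1.2  2.5] [-0.000e+00  7.909e-01 -6.120e-01  5.000e-04]
11.12 [0.4562 0.1212 0.0553] [-5.6 -1.   2.8] [-0.000e+00  7.908e-01 -6.120e-01  5.000e-04]
top travel mm 13.1
scene travel mm 13.9
scene travel mm 14.7
```

View pics/full14.png

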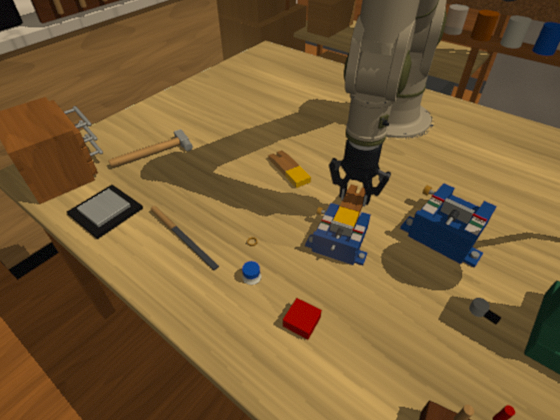

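View pics/scene14.png

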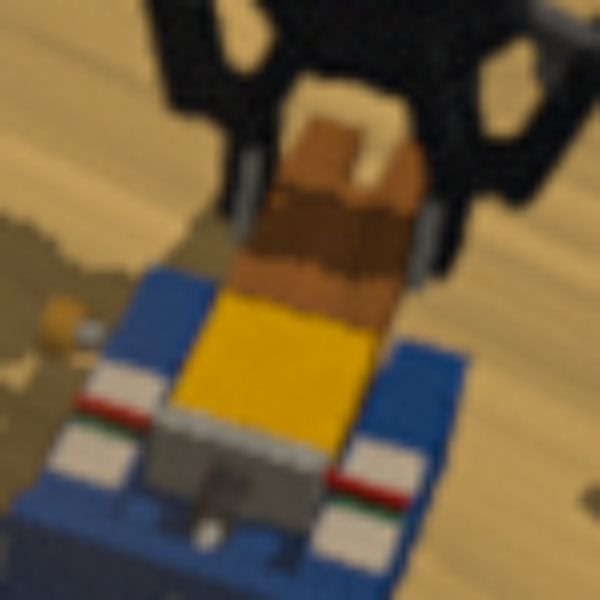

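View pics/top14.png

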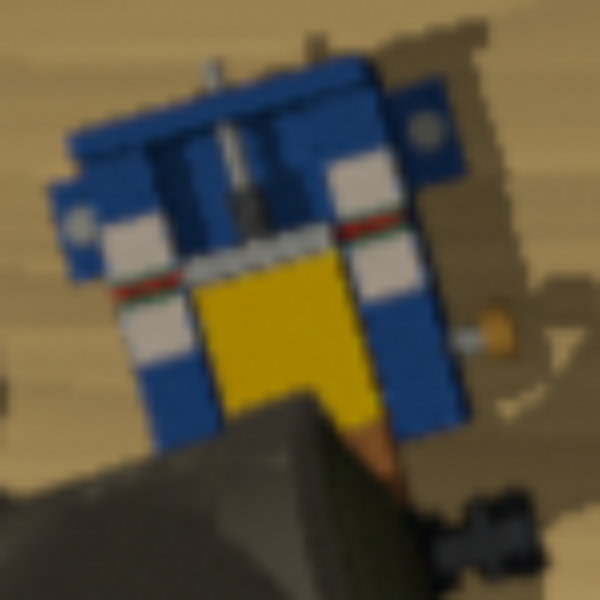

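```bash
python3 - <<'E'
from h import *
from rig import arm
print(arm.state()["wrist_torque"].round(2))
T=lambda ox,oy:(lambda x,y:((x+.5)/8-.5+ox,(y+.5)/8-.5+oy))
b=T(312,170);a=T(185,185)
s=pickle.load(open("scene14.pkl","rb"));t=pickle.load(open("top14.pkl","rb"))
# top-face landmarks: yellow near corners (at plate), yellow/brown boundary, slope break? tail corners (x=-.075, z 12)
L=[((.02,-.023,.02),b(227,290)),((.02,.023,.02),b(380,330)),((-.075,-.0,.012),None)]
O=[((.02,-.023,.02),b(227,290)),((.02,.023,.02),b(380,330)),((.075,-.023,.02),b(172,404)),((.075,.023,.02),b(332,452))]
Tt=[((.075,.023,.02),a(193,288)),((.075,-.023,.02),a(340,250))]
def W(p,l):
    l=np.array(l);c,q=np.cos(p[4]),np.sin(p[4]);x=c*l[:,0]-q*l[:,2];z=q*l[:,0]+c*l[:,2]
    return place(p[:3],np.c_[x,l[:,1],z+p[3]])
f=lambda p:np.r_[(proj(s,W(p,[l for l,_ in O]))-[u for _,u in O]).ravel(),(proj(t,W(p,[l for l,_ in Tt]))-[u for _,u in Tt]).ravel()]
r=least_squares(f,[.479,.127,.25,.03,0]);J=np.linalg.inv(r.jac.T@r.jac)
print(r.x.round(4),"pitch deg",np.degrees(r.x[4]).round(1),"sd@.4px",(.4*np.sqrt(np.diag(J))).round(4),f(r.x).round(1))
E
```

```text
[-0.32  1.09 -0.19]
[0.4798 0.1298 0.2484 0.0297 0.0843] pitch deg 4.8 sd@.4px [0.0008 0.0008 0.0118 0.0013 0.0212] [-0.2 -0.3  0.2  0.4 -0.8 -0.1 -0.4  0.1 -0.3  0.5 -0.9  0.3]
```

```bash
python3 - <<'E'
from h import *
T=lambda ox,oy:(lambda x,y:((x+.5)/8-.5+ox,(y+.5)/8-.5+oy))
b=T(312,170);a=T(185,185)
def W(p,l):
    l=np.array(l);c,q=np.cos(p[4]),np.sin(p[4]);x=c*l[:,0]-q*l[:,2];z=q*l[:,0]+c*l[:,2]
    return place(p[:3],np.c_[x,l[:,1],z+p[3]])
def go(k,O,Tt):
    s=pickle.load(open(f"scene{k}.pkl","rb"));t=pickle.load(open(f"top{k}.pkl","rb"))
    f=lambda p:np.r_[(proj(s,W(p,[l for l,_ in O]))-[u for _,u in O]).ravel(),(proj(t,W(p,[l for l,_ in Tt]))-[u for _,u in Tt]).ravel()]
    r=least_squares(f,[.45,.12,.25,.05,0]);J=np.linalg.inv(r.jac.T@r.jac)
    print(k,r.x.round(4),"pitch",np.degrees(r.x[4]).round(1),"sd",np.degrees(.4*np.sqrt(J[4,4])).round(1),f(r.x).round(1))
go(5,[((.075,-.023,.02),b(206,293)),((.075,.023,.02),b(370,335)),((.02,.023,.02),b(420,204)),((.02,-.023,.02),b(265,166)),((.075,.023,0),b(360,380)),((.075,-.023,0),b(203,340))],[((.075,.023,.02),a(203,379)),((.075,-.023,.02),a(356,339))])
go(7,[((.075,-.023,.02),b(197,352)),((.075,.023,.02),b(354,398)),((.02,.023,.02),b(410,268)),((.02,-.023,.02),b(254,229))],[((.075,.023,.02),a(215,379)),((.075,-.023,.02),a(362,339))])
# flat prediction for 14
s=pickle.load(open("scene14.pkl","rb"));H=[.549,.146,.2531]
z=lambda P:((proj(s,P)-[312,170]+.5)*8-.5).round(0).tolist()
e=.0035
print("flat:",z(place(H,[(e-.055,-.023,.05),(e-.055,.023,.05),(e,-.023,.05),(e,.023,.05)])),"plate top front",z(place(H,[(e,-.024,.053),(e,.024,.053)])))
print("pitch+3 about mouth: ",z(place(H,[(e-.055,-.023,.0505),(e-.055,.023,.0505),(e,-.023,.0533),(e,.023,.0533)])))
E
```

```text
5 [ 0.4496  0.1216  0.2607  0.0562 -0.029 ] pitch -1.7 sd 1.3 [-0.1 -0.4 -0.2  0.1  0.1  0.1 -0.2 -0.4 -0.1  0.7 -0.5 -0.1  0.1  0.4
 -0.9  0.1]
7 [ 0.4503  0.1223  0.2492  0.0311 -0.015 ] pitch -0.9 sd 1.3 [-0.2 -0.1  0.1  0.1 -0.2  0.3  0.1 -0.3  0.2  0.  -0.4  0.1]
flat: [[218.0, 292.0], [374.0, 337.0], [157.0, 421.0], [320.0, 470.0]] plate top front [[155.0, 412.0], [324.0, 464.0]]
pitch+3 about mouth:  [[218.0, 291.0], [375.0, 336.0], [158.0, 412.0], [321.0, 462.0]]
```

View pics/top7.png

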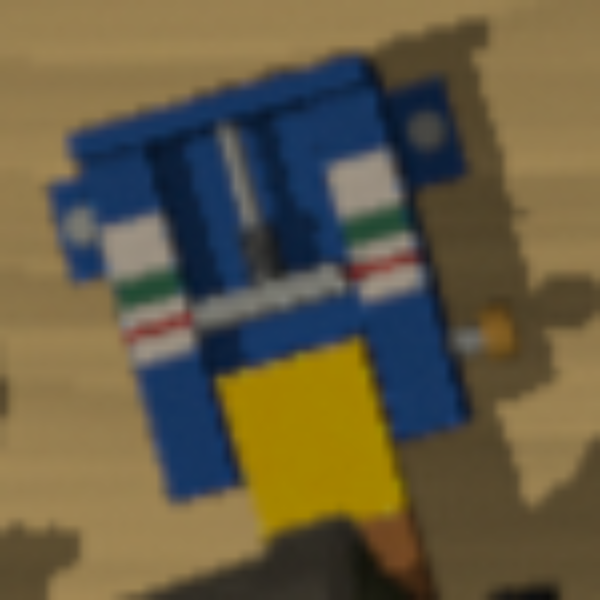

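```bash
python3 - <<'E'
from rig import arm
print(arm.close_job()); s=arm.state();print(s["time"],s["contact_force"].round(1),s["eef_pos"].round(4))
E
```

```text
the job is handed in; nothing more can be done
None
the job is handed in; nothing more can be done
```

I picked up the right-hand pin and laid its yellow end in the channel of the smaller blue holder. It is pressed against the sprung plate, and I handed the job in at about 11 s, still gripping and pressing.

**Last checks**
- **Pointer:** both views show it over the green marks. I measured 13.1 mm of travel from the top camera (one of its two pointer ends was found) and 13.9–14.7 mm from the scene camera. The marks run from 8 to 18 mm.
- **Push:** steady over the last second at about 5–6.5 N along the channel, with 2.5–3 N down onto the floor. The TCP moved by no more than 0.1 mm.
- **Bystanders:** nothing else on the bench looks moved in the final full scene picture; I checked this by eye.

**What went wrong or disagreed**
- **Overshoot:** pressing first went to about 15.5 mm, still within the marks, so I backed off to near the middle.
- **Brief wedging:** on the way in the pin pressed too hard on the channel floor, about 15 N down and 15 N along. I raised it slightly, and the force dropped.
- **Flatness:** at the final pose it could not be measured directly, because the plate hides the end. A fit there gave 4.8° nose-up, which I discounted for that reason. The fit just after it touched the floor gave -0.9° ± 1.3°.

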